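# Slide a board tray under the scanner bridge

## Task

Of the two board trays waiting in the scanner's lanes, push the one whose circuit board carries the square finned heat sink along its lane, under the low scanner bridge, until the board is centred beneath the bridge, then let go of it. Leave the other tray where it is.

Things in the scene. Friction and masses are not known exactly. Their poses are not given: they have to be found in the camera images.
- scanner: Fixed board scanner: base plate with two lanes under a low grey bridge. Origin on the table below the bridge's middle; x along the lanes (push direction), z up. Base x -250 to 80 mm. Lane centres y = +-45 mm, 82 mm wide, floor z = 10, guide tops z = 18; no end stop. Bridge x -25 to 25 mm, underside z = 36 (26 above lane floor), housings' top z = 82. Position and yaw (+-17 deg) vary.
- sink_tray_board (a point): Middle of the board (100 mm along lane x 66) with the square finned heat sink (40 x 40 mm), on the tray to push: black plate 170 x 76 x 6 mm, about 0.25 kg, loose in either lane. Point 7 mm above the tray's underside; x to the tray's front edge (58 mm ahead), z up. Tallest part 21 mm above the underside. Starts 80 to 120 mm short of centred; centred when at x = 0 of the scanner.
- sink_tray_tab (a point): Push tab at the robot-side end of that tray, part of it: upright grey block 9 mm thick along the lane, 30 mm wide, top 34 mm above the tray's underside (44 above the table); 105 mm behind the board's middle. Point on its mid-plane, 20 mm above the underside; axes as the board's. Push its rear face (4.5 mm behind the point) or pinch it from above. Too tall for the bridge.
- can_tray_board (a point): Middle of the board on the other tray, in the other lane, 7 mm above the tray's underside: same tray, tab and board size, but with a row of four small round metal cans (13 mm across, 19 mm above the underside) and no heat sink. To be left alone.
Mind the look-alikes: they are no part of the job. Leave any yellow look-alike of the part that bears sink_tray_board alone.

How it is judged:
By the outcome, as a careful person would: the job done as asked, in the order asked, and still so for the second after the job is handed in, with the robot touching nothing.
It also fails if it takes over 32 s, if anything falls off the work surface, if the arm or the gripper's body presses on something with over 40 N, if the wrist force passes 120 N, or if a joint passes its speed limit or range.

## Robot

A 6-joint arm with a two-finger parallel gripper is mounted at the origin on the work surface. World frame = base frame: x ahead of the robot, y to its left, z up, the work surface at z = 0. Lengths are in mm, angles in degrees, forces in N, time in s.
With the tool pointing down it reaches from about 425 to 950 mm from the base axis. Payload 14.7 kg.
Tool frame: the origin (TCP) lies on the centre line of the jaws, within the pads' length; the fingertips stand tip_reach ahead of it and the grasp point (between the pads) lies 3 mm ahead of it (tip_reach is the distance from the TCP to the fingertips, in mm); z points along the fingers, y is the direction in which the jaws open and shut (so a half turn about z gives the same grasp; the last joint's range is limited). The gripper opens to 85 mm and grips with 20 to 120 N. Pads are 22 mm wide; open, the fingers measure 114 mm over their backs; the gripper's body (76 mm by 85 mm) begins 54 mm behind the grasp point. The pads swing forward as they close: fully open they stand 13 mm farther back than shut.
Start: joints at [67.861, 27.513, 91.461, -0, 61.026, -2.67], TCP at [216.62, 612.836, 253.297] pointing down, gripper open.
Joint ranges: [-157.49, 157.49], [-46.99, 117.5], [13.45, 153.17], [-89.5, 269.5], [5.16, 153.95], [-167.48, 167.48]. Speed limits (degrees/s): [108.29, 108.29, 136.94, 172.46, 172.46, 172.46].

## Interface

Orientations are given as [roll, pitch, yaw] about the fixed x, y, z axes, in that order (R = Rz(yaw) Ry(pitch) Rx(roll)).
In Python, from plant import read_state, read_camera, camera_params, job_done, tip_reach gives the robot as it stands.
- The arm moves only by the tool apply_moves, never from a script. Its argument "increments" is a list of rows, each an object of numbers: "tx", "ty", "tz": the shift along the tool's x, y, z in cm; "turn": the turn about the tool's z in degrees; "gripper": the finger opening in cm, from 0 to 8.54. In form: [{"tx": .., "ty": .., "tz": .., "turn": .., "gripper": ..}, ...]. A call has 1 to 12 rows; each row shifts and turns the commanded pose from where the row before left it, along the tool's axes as they then stand; what a row does not reach is not made up. A row lasts 1/12 s, in which the tool goes at most 41.7 mm and 7.16 degrees, less where a joint would pass 70% of its speed; a pose out of reach is approached as far as the arm can. A call with a gripper value outside its range is refused whole. The fingers move at their own pace and stop on an object; "newtons" is the grip in N (left out, the last holds). Time passes only in rows, so rows that do not move let the fingers close. It gives the time, the measured TCP pose, the force and the opening at its end, in the units of the state.
- read_state(): the state, without advancing time (a new reading comes with each control period).
- read_camera(name): name is "scene" or "top"; returns (picture, depth): 420x560x3 uint8, red, green, blue; 420x560 float32, mm along the optical axis (not along the pixel's ray), 0 where there is no reading.
- camera_params(name): a dict with "fx", "fy", "cx", "cy" (pixels), "xyz" and "orientation" of the camera in the world. Camera axes: x right, y down, z forward; pixel columns grow to the right and rows downward; lengths in mm; the calibration is good to about 2 mm. A picture is of the moment at which its call begins. camera_params takes no time and is no camera call.
- job_done(): hands the job in, once; it reports no verdict.
The state is a dict: "t": time; "joints": joint angles; "joint_vel": joint speeds; "joint_efforts": joint torques, N m; "position": TCP position; "tcp_rot": TCP orientation; "wrist_force": force on the tool from outside, world axes, zero at the start; "ft_torque": the same for the moment, N m; "opening": finger opening in mm.
Only numpy, scipy, OpenCV 4.12 (cv2) and the standard library are available. Lean on these libraries where they do the work, as an engineer would, in place of code of your own. Each camera call takes 0.05 s, during which the arm holds its last target.

## Working session

There is one attempt and no reset: what is moved stays moved. The work goes in short steps, Python scripts to look and compute and a tool call to move; the robot and the scene stay as the last step left them, time stands still between calls to the robot, and variables do not carry over. Pictures are saved under pics/ and viewed, and the job is handed in when it is done.

Besides the shell and the picture viewer there is one more tool, called after "Request:" as a command line: name --argument value ..., lists and objects as JSON in quotes. apply_moves: Moves the arm, as the interface text tells. Its arguments: {"type":"object","properties":{"increments":{"type":"array","items":{"type":"object","properties":{"tx":{"type":"number"},"ty":{"type":"number"},"tz":{"type":"number"},"turn":{"type":"number"},"gripper":{"type":"number"}}}},"newtons":{"type":"number"}},"required":["increments"]}

```bash
mkdir -p pics; ls; cat > h.py <<'E'
import numpy as np, cv2
from plant import *
from scipy.spatial.transform import Rotation as R
def snap(n,tag):
    p,d=read_camera(n); np.savez(f'{tag}.npz',p=p,d=d); cv2.imwrite(f'pics/{tag}.png',p[:,:,::-1]); return p,d
def cam(n):
    c=camera_params(n); return c,R.from_euler('xyz',c['orientation'],degrees=True).as_matrix(),np.array(c['xyz'])
def cloud(n,d):
    c,M,t=cam(n); v,u=np.mgrid[0:d.shape[0],0:d.shape[1]]
    P=np.stack([(u-c['cx'])/c['fx']*d,(v-c['cy'])/c['fy']*d,d],-1)@M.T+t
    P[d==0]=np.nan; return P
E
python3 - <<'E'
from h import *
print(read_state(),tip_reach)
for n in('top','scene'): snap(n,n+'0'); print(camera_params(n))
E
```

```text
pics
{'t': 0.0, 'joints': array([ 6.78599863e+01,  2.75492984e+01,  9.14932779e+01, -6.65327910e-04,
        6.10233818e+01, -2.66983114e+00]), 'joint_vel': array([-0.02285944,  0.00525875,  0.0251776 ,  0.01050476,  0.02109912,
        0.14573868]), 'joint_efforts': array([ 6.86601675e-05, -9.50654840e+01, -4.30175686e+01,  9.16188401e-05,
        1.25206172e-02,  5.18230740e-05]), 'position': array([216.50025078, 612.49884811, 252.6817331 ]), 'tcp_rot': array([-1.79934086e+02, -2.49132403e-03,  1.60530139e+02]), 'wrist_force': array([ 0.1372924 ,  0.76838963, -0.36822458]), 'ft_torque': array([-0.00578069, -0.00599455, -0.01310745]), 'opening': 85.47572838220368} 22.0
{'fx': 389.2235240569281, 'fy': 389.2235240569281, 'cx': 277.4247604035007, 'cy': 208.14966129251, 'xyz': array([385.78588038,   5.43594877, 688.83885057]), 'orientation': array([-166.70432733,   -0.37785695,  -98.34131387])}
{'fx': 449.0189130451388, 'fy': 449.0189130451388, 'cx': 278.6655027887796, 'cy': 207.9014725329491, 'xyz': array([923.54165423, 144.80674773, 607.62955693]), 'orientation': array([-142.79187409,   -0.70735282,  113.16131078])}
```

View pics/top0.png

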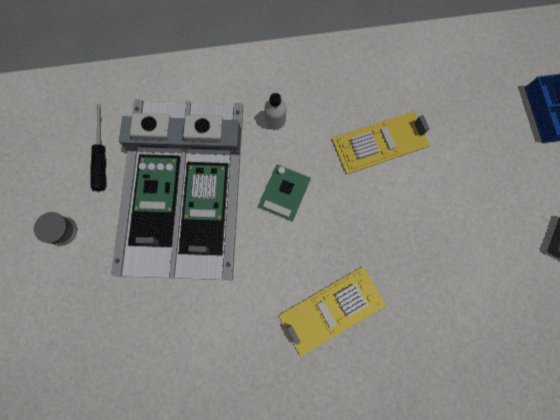

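View pics/scene0.png

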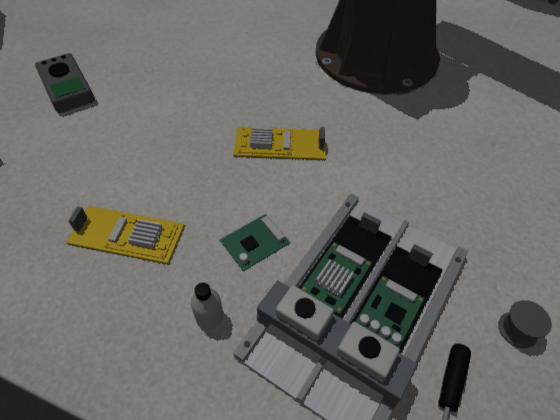

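The top view shows the black tray with the finned sink at (204,186) and its tab at (198,249). The tray with the cans is at (154,167). Look-alikes are two yellow trays with fins at (365,145) and (350,298), and a loose green board at (286,190). I choose the black tray in the lane at (204,186), and will check it with a close crop.

```bash
python3 - <<'E'
from h import *
z=np.load('top0.npz');p=z['p'];d=z['d'];P=cloud('top',d)
c=p[90:290,100:255];cv2.imwrite('pics/crop1.png',cv2.resize(c,None,fx=3.8,fy=2.95,interpolation=cv2.INTER_CUBIC)[:,:,::-1])
for u,v in [(198,249),(145,241),(204,186),(126,165),(234,165),(124,270),(230,270),(180,200),(215,240),(300,240),(149,124),(202,125)]:
  print((u,v),P[v,u].round(1))
# rectified height map/orthophoto: x 300..800,y
m=np.isfinite(P[...,0])
reg=np.zeros_like(m);reg[90:290,100:255]=1
for lo,hi,nm in[(14,21,'guide/board'),(36,50,'tab'),(55,95,'house')]:
  s=m&reg&(P[...,2]>lo)&(P[...,2]<hi);print(nm,s.sum())
np.save('P.npy',P)
zz=np.clip(P[90:290,100:255,2],-5,90);im=((zz+5)/95*255).astype(np.uint8)
cv2.imwrite('pics/h1.png',cv2.applyColorMap(cv2.resize(im,None,fx=3.8,fy=2.95,interpolation=0),cv2.COLORMAP_JET))
E
```

```text
(198, 249) [485.9 119.6  44.2]
(145, 241) [512.3 206.1  42.3]
(204, 186) [600.5 102.1  20.4]
(126, 165) [661.9 238.9  15.9]
(234, 165) [633.7  44.6  16.2]
(124, 270) [473.5 255.4   9.6]
(230, 270) [446.5  73.9  16.9]
(180, 200) [582.8 148.1  13.9]
(215, 240) [501.8  93.9  15.2]
(300, 240) [482.7 -54.2  -1. ]
(149, 124) [700.7 172.8  85. ]
(202, 125) [685.3  84.9  87. ]
guide/board 9324
tab 554
house 3446<stdin>:12: RuntimeWarning: invalid value encountered in cast
```

View pics/crop1.png

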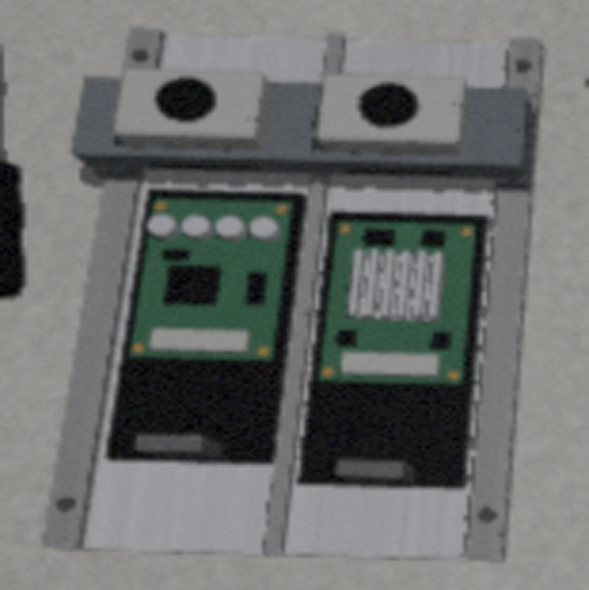

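View pics/h1.png

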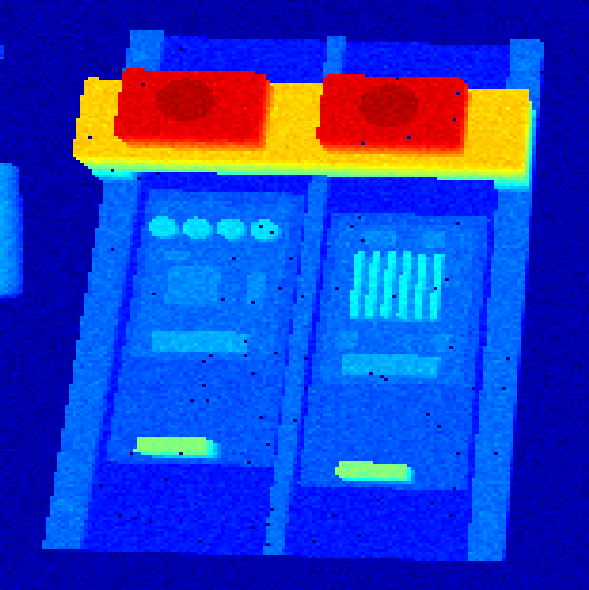

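The crop confirms it: the black tray in the right lane carries a square finned sink (395,285), and the left one carries four cans (213,225). Next I fit the scanner and tray poses.

```bash
cat >> h.py <<'E'
def rect(Q):
    (c,(w,h),a)=cv2.minAreaRect(Q[:,:2].astype(np.float32)); 
    if w<h: w,h,a=h,w,a+90
    return np.array(c).round(1),round(w,1),round(h,1),round((a+90)%180-90,2)
def comp(mask):
    n,l,s,_=cv2.connectedComponentsWithStats(mask.astype(np.uint8));return [l==i for i in np.argsort(-s[1:,4])+1] if n>1 else []
E
python3 - <<'E'
from h import *
for n,reg0 in (('top',(90,290,100,255)),('scene',(190,420,235,480))):
  z=np.load(n+'0.npz');p=z['p'];P=cloud(n,z['d']);Z=P[...,2]
  reg=np.zeros(Z.shape,bool);reg[reg0[0]:reg0[1],reg0[2]:reg0[3]]=1
  print(n,'table z',np.nanmedian(Z[230:260,290:310]))
  g=reg&(Z>5)&(Z<100)
  k=comp(g)[0]; print('all',k.sum(),rect(P[k]))
  b=reg&(Z>57);k=comp(b)[0];print('bridge',rect(P[k]),np.median(Z[k]))
  h=reg&(Z>76)
  for k in comp(h)[:2]:print('house',rect(P[k]),np.median(Z[k]))
  t=reg&(Z>38)&(Z<50)
  for k in comp(t)[:4]:print('tab',k.sum(),P[k].mean(0).round(1),rect(P[k]))
  hsv=cv2.cvtColor(p,cv2.COLOR_RGB2HSV)
  gr=reg&(hsv[...,0]>40)&(hsv[...,0]<85)&(hsv[...,1]>80)&np.isfinite(Z)
  for k in comp(cv2.morphologyEx(gr.astype(np.uint8),cv2.MORPH_CLOSE,np.ones((3,3)))>0)[:2]:
    k=k&np.isfinite(Z)&(Z<20); print('board',k.sum(),rect(P[k]),np.median(Z[k]))
  dk=reg&(p.max(-1)<45)&(Z<25)&(Z>8)
  for k in comp(dk)[:2]: print('black',k.sum(),rect(P[k]),np.median(Z[k]))
E
```

```text
top table z -0.9086197729596961
all 20493 (array([611.2, 145.3]), 330.7, 206.9, -10.31)
bridge (array([693.9, 129.8]), 205.8, 50.5, 79.61) 78.4620298663923
house (array([702.2, 173.7]), 64.0, 42.4, 79.22) 81.00041642059011
house (array([685.7,  85.7]), 64.5, 42.5, 80.01) 81.15327027019532
tab 303 [669.1 128.2  44.4] (array([669.9, 132.8]), 205.3, 19.4, 84.82)
tab 102 [486.8 121.7  43.1] (array([487.2, 121.3]), 29.7, 8.8, 81.16)
tab 98 [513.6 206.3  42.7] (array([513.8, 207.4]), 29.7, 8.6, 80.26)
tab 9 [691.7  25.8  43.7] (array([691.4,  25.9]), 12.4, 0.4, -8.98)
board 1267 (array([616.8, 189. ]), 110.1, 70.2, -10.52) 16.923341571763558
board 1093 (array([590.5, 103.4]), 110.3, 69.9, -11.33) 16.916616871299084
black 1573 (array([564.1, 108. ]), 167.1, 74.4, -10.25) 15.134742983935098
black 1560 (array([590.8, 192.9]), 167.1, 75.3, -10.18) 15.0077989768958
scene table z 1.1874110782314347
all 30880 (array([610.8, 145.4]), 331.9, 207.3, -10.46)
bridge (array([695.4, 129.7]), 205.8, 51.4, 79.85) 80.06850070557647
house (array([703.3, 173.9]), 64.0, 43.0, 79.6) 83.00085565504685
house (array([687.3,  85.4]), 64.1, 42.3, 79.53) 82.98064048425726
tab 496 [720.2 131.   44.5] (array([719.3, 125.8]), 204.1, 2.0, 79.74)
tab 158 [516.  207.   43.7] (array([514.6, 207.2]), 29.5, 11.0, 79.9)
tab 143 [488.9 121.8  43.6] (array([487.9, 121.8]), 29.4, 10.6, 81.14)
board 1321 (array([609.8, 190.5]), 89.4, 67.8, -10.2) 18.746535432086034
board 1141 (array([590.7, 103.2]), 103.0, 68.4, -10.42) 18.674479398967833
black 2142 (array([583.8, 195.2]), 152.2, 76.5, -10.48) 17.03826335198596
black 1883 (array([562.5, 108.5]), 164.3, 76.1, -10.55) 16.9936554240453
```

Request:
apply_moves --increments '[{"tx":-1,"ty":-0.9,"tz":0},{"tx":-2.1,"ty":-1.85,"tz":0},{"tx":-2.5,"ty":-2.2,"tz":0.5},{"tx":-2.5,"ty":-2.2,"tz":0.5},{"tx":-2.5,"ty":-2.2,"tz":0.5},{"tx":-2.5,"ty":-2.2,"tz":0.5},{"tx":-2.5,"ty":-2.2,"tz":0.5},{"tx":-2.5,"ty":-2.2,"tz":0.5},{"tx":-2.5,"ty":-2.2,"tz":0.5},{"tx":-2.5,"ty":-2.2,"tz":0.5},{"tx":-2.5,"ty":-2.2,"tz":0.5},{"tx":-2.5,"ty":-2.2,"tz":0.5}]'

```text
invalid input at $.increments[0]: expected keys tx, ty, tz, turn, gripper
```

Request:
apply_moves --increments '[{"tx":-2.5,"ty":-2.2,"tz":0.5},{"tx":-2.5,"ty":-2.2,"tz":0.5},{"tx":-2.5,"ty":-2.2,"tz":0.5},{"tx":-2.5,"ty":-2.2,"tz":0.5},{"tx":-2.5,"ty":-2.2,"tz":0.5},{"tx":-1.3,"ty":-1.5,"tz":0.5}]'

```text
invalid input at $.increments[0]: expected keys tx, ty, tz, turn, gripper
```

Request:
apply_moves --increments '[{"turn":6.7,"gripper":5},{"turn":6.7,"gripper":5},{"turn":6.7,"gripper":5},{"turn":6.7,"gripper":5},{"turn":6.7,"gripper":5},{"turn":6.8,"gripper":5},{"turn":6.8,"gripper":5},{"turn":6.8,"gripper":5},{"turn":6.8,"gripper":5},{"turn":6.8,"gripper":5},{"turn":6.8,"gripper":5},{"turn":6.5,"gripper":5}]'

```text
invalid input at $.increments[0]: expected keys tx, ty, tz, turn, gripper
```

All keys are required in every row, so I'm resending with them filled in.

Request:
apply_moves --increments '[{"tx":-1,"ty":-0.9,"tz":0,"turn":0,"gripper":8.5},{"tx":-2.1,"ty":-1.85,"tz":0,"turn":0,"gripper":8.5},{"tx":-2.5,"ty":-2.2,"tz":0.5,"turn":0,"gripper":8.5},{"tx":-2.5,"ty":-2.2,"tz":0.5,"turn":0,"gripper":8.5},{"tx":-2.5,"ty":-2.2,"tz":0.5,"turn":0,"gripper":8.5},{"tx":-2.5,"ty":-2.2,"tz":0.5,"turn":0,"gripper":8.5},{"tx":-2.5,"ty":-2.2,"tz":0.5,"turn":0,"gripper":8.5},{"tx":-2.5,"ty":-2.2,"tz":0.5,"turn":0,"gripper":8.5},{"tx":-2.5,"ty":-2.2,"tz":0.5,"turn":0,"gripper":8.5},{"tx":-2.5,"ty":-2.2,"tz":0.5,"turn":0,"gripper":8.5},{"tx":-2.5,"ty":-2.2,"tz":0.5,"turn":0,"gripper":8.5},{"tx":-2.5,"ty":-2.2,"tz":0.5,"turn":0,"gripper":8.5}]'

```text
t: 1.1
position: [399.2, 283.6, 203.1]
tcp_rot: [-180.0, -0.0, 160.5]
wrist_force: [0.4, -0.3, 1.1]
opening: 84.9
```

Request:
apply_moves --increments '[{"tx":-2.5,"ty":-2.2,"tz":0.5,"turn":0,"gripper":5},{"tx":-2.5,"ty":-2.2,"tz":0.5,"turn":0,"gripper":5},{"tx":-2.5,"ty":-2.2,"tz":0.5,"turn":0,"gripper":5},{"tx":-2.5,"ty":-2.2,"tz":0.5,"turn":0,"gripper":5},{"tx":-2.5,"ty":-2.2,"tz":0.5,"turn":0,"gripper":5},{"tx":-1.4,"ty":-1.5,"tz":0.5,"turn":0,"gripper":5}]'

```text
t: 1.6
position: [489.5, 118.7, 173.1]
tcp_rot: [-180.0, 0.0, 160.5]
wrist_force: [-0.1, -0.2, 1.1]
opening: 50.0
```

Request:
apply_moves --increments '[{"tx":0,"ty":0,"tz":0,"turn":6.7,"gripper":5},{"tx":0,"ty":0,"tz":0,"turn":6.7,"gripper":5},{"tx":0,"ty":0,"tz":0,"turn":6.7,"gripper":5},{"tx":0,"ty":0,"tz":0,"turn":6.7,"gripper":5},{"tx":0,"ty":0,"tz":0,"turn":6.7,"gripper":5},{"tx":0,"ty":0,"tz":0,"turn":6.8,"gripper":5},{"tx":0,"ty":0,"tz":0,"turn":6.8,"gripper":5},{"tx":0,"ty":0,"tz":0,"turn":6.8,"gripper":5},{"tx":0,"ty":0,"tz":0,"turn":6.8,"gripper":5},{"tx":0,"ty":0,"tz":0,"turn":6.8,"gripper":5},{"tx":0,"ty":0,"tz":0,"turn":6.8,"gripper":5},{"tx":0,"ty":0,"tz":0,"turn":6.5,"gripper":5}]'

```text
t: 2.6
position: [487.9, 121.1, 173.2]
tcp_rot: [-180.0, 0.0, 79.4]
wrist_force: [0.3, -0.0, 0.8]
opening: 50.0
```

```bash
python3 - <<'E'
from h import *
s=read_state();print(s['t'],s['position'],s['tcp_rot'],s['opening'],s['wrist_force'])
snap('scene','scene1')
M=R.from_euler('xyz',s['tcp_rot'],degrees=True).as_matrix()
print('tool move to tab (cm)',M.T@(np.array([487.5,121.6,45])-s['position'])/10)
E
```

```text
2.6 [487.86954273 121.05734699 173.21853016] [-1.79976635e+02  1.61686832e-02  7.93865157e+01] 49.953746091022765 [ 0.3263344  -0.01681914  0.76152973]
tool move to tab (cm) [ 0.05014888 -0.04108806 12.8218572 ]
```

View pics/scene1.png

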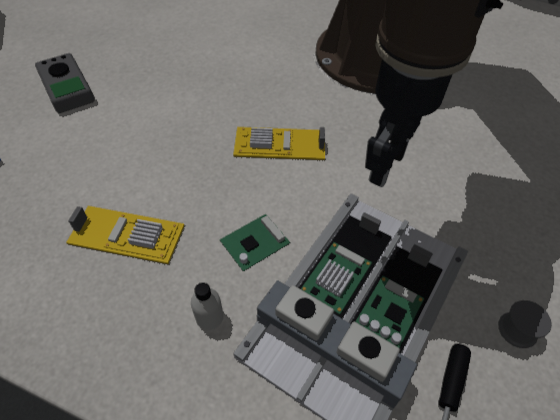

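The scene view shows the fingers at (380,165) above the tab (370,222), with the jaws lined up along the lane. I'll go down now.

Request:
apply_moves --increments '[{"tx":0.05,"ty":-0.04,"tz":1.0,"turn":-0.3,"gripper":4},{"tx":0,"ty":0,"tz":1.5,"turn":0,"gripper":4},{"tx":0,"ty":0,"tz":1.5,"turn":0,"gripper":4},{"tx":0,"ty":0,"tz":1.5,"turn":0,"gripper":4},{"tx":0,"ty":0,"tz":1.5,"turn":0,"gripper":4},{"tx":0,"ty":0,"tz":1.5,"turn":0,"gripper":4},{"tx":0,"ty":0,"tz":1.2,"turn":0,"gripper":4},{"tx":0,"ty":0,"tz":1.0,"turn":0,"gripper":4},{"tx":0,"ty":0,"tz":0.8,"turn":0,"gripper":4},{"tx":0,"ty":0,"tz":0.6,"turn":0,"gripper":4},{"tx":0,"ty":0,"tz":0.5,"turn":0,"gripper":4},{"tx":0,"ty":0,"tz":0.2,"turn":0,"gripper":4}]'

```text
t: 3.65
position: [488.0, 122.2, 44.8]
tcp_rot: [-180.0, 0.0, 80.1]
wrist_force: [-1.1, 0.2, 0.5]
opening: 40.2
```

```bash
python3 - <<'E'
from h import *
s=read_state();print(s['t'],s['position'],s['tcp_rot'],s['opening'],s['wrist_force'])
p,d=snap('scene','scene2')
cv2.imwrite('pics/scene2c.png',cv2.resize(p[120:300,280:480],None,fx=3.2,fy=3.2)[:,:,::-1])
E
```

```text
3.65 [488.0199871  122.17089654  44.76307073] [-1.79982233e+02  8.45531245e-03  8.00793973e+01] 40.192779040569874 [-1.14033452  0.16488814  0.50741255]
```

View pics/scene2c.png

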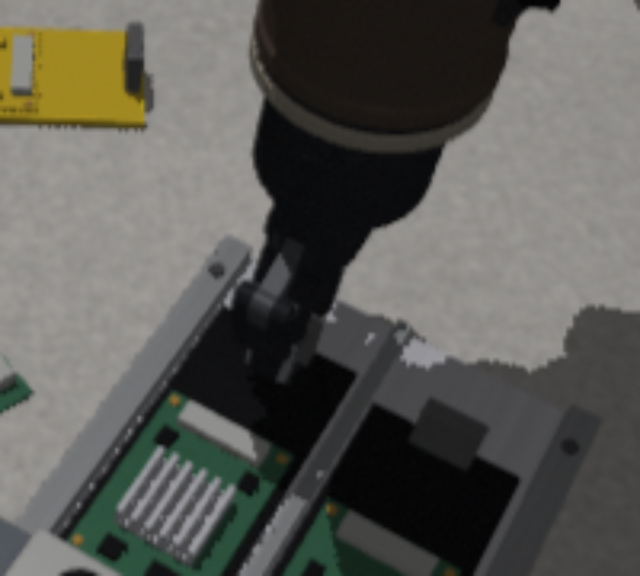

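The crop shows the fingers straddling the tab at about (290,340), clear of the board. I'll close gently.

Request:
apply_moves --increments '[{"tx":0,"ty":0,"tz":0,"turn":0,"gripper":2},{"tx":0,"ty":0,"tz":0,"turn":0,"gripper":1.5},{"tx":0,"ty":0,"tz":0,"turn":0,"gripper":1.2},{"tx":0,"ty":0,"tz":0,"turn":0,"gripper":0.8},{"tx":0,"ty":0,"tz":0,"turn":0,"gripper":0.5},{"tx":0,"ty":0,"tz":0,"turn":0,"gripper":0.5},{"tx":0,"ty":0,"tz":0,"turn":0,"gripper":0.5}]' --newtons 25

```text
t: 4.28
position: [488.5, 122.3, 45.8]
tcp_rot: [180.0, -0.0, 80.0]
wrist_force: [0.7, -0.2, 6.9]
opening: 8.5
```

```bash
python3 - <<'E'
from h import *
s=read_state();print(s['t'],s['position'],s['tcp_rot'],s['opening'],s['wrist_force'])
a=np.radians(-10.35);u=np.array([np.cos(a),np.sin(a)]);n=np.array([-u[1],u[0]]);o=np.array([694.7,130.])
q=s['position'][:2]-o;print('lane x,y',q@u,q@n)
M=R.from_euler('xyz',s['tcp_rot'],degrees=True).as_matrix()
t=o-105*u-45*n
print('target',t,M.T@np.array([*(t-s['position'][:2]),0])/10)
E
```

```text
4.2833 [488.47213909 122.25070292  45.7772262 ] [ 1.79955236e+02 -1.83026701e-02  8.00219057e+01] 8.473284625969503 [ 0.71062482 -0.19965042  6.89857547]
lane x,y -201.4800063538132 -44.67425726688543
target [583.32376027 104.5965903 ] [-9.51981045e-02  9.64758303e+00  7.50709040e-03]
```

Opening 8.5 mm with steady contact, so the tab is pinched. Pushing 96 mm along the lane.

Request:
apply_moves --increments '[{"tx":0,"ty":0.3,"tz":-0.05,"turn":0.2,"gripper":0.5},{"tx":-0.01,"ty":0.6,"tz":0,"turn":0.1,"gripper":0.5},{"tx":-0.01,"ty":0.6,"tz":0,"turn":0,"gripper":0.5},{"tx":0,"ty":0.6,"tz":0,"turn":0,"gripper":0.5},{"tx":-0.01,"ty":0.6,"tz":0,"turn":0,"gripper":0.5},{"tx":0,"ty":0.6,"tz":0,"turn":0,"gripper":0.5}]'

```text
t: 4.78
position: [520.7, 115.8, 45.8]
tcp_rot: [-179.9, 0.0, 79.7]
wrist_force: [-6.0, 0.7, 5.4]
opening: 8.3
```

Request:
apply_moves --increments '[{"tx":0,"ty":0.6,"tz":0,"turn":0,"gripper":0.5},{"tx":0,"ty":0.6,"tz":0,"turn":0,"gripper":0.5},{"tx":0,"ty":0.6,"tz":0,"turn":0,"gripper":0.5},{"tx":0,"ty":0.6,"tz":0,"turn":0,"gripper":0.5},{"tx":0,"ty":0.6,"tz":0,"turn":0,"gripper":0.5},{"tx":0,"ty":0.6,"tz":0,"turn":0,"gripper":0.5},{"tx":0,"ty":0.6,"tz":0,"turn":0,"gripper":0.5},{"tx":0,"ty":0.6,"tz":0,"turn":0,"gripper":0.5}]'

```text
t: 5.45
position: [568.4, 107.4, 45.8]
tcp_rot: [-180.0, 0.0, 79.7]
wrist_force: [-4.1, 1.7, 4.1]
opening: 8.2
```

```bash
cat > chk.py <<'E'
from h import *
s=read_state();print(s['t'],s['position'],s['tcp_rot'],s['opening'],s['wrist_force'])
a=np.radians(-10.35);u=np.array([np.cos(a),np.sin(a)]);n=np.array([-u[1],u[0]]);o=np.array([694.7,130.])
q=s['position'][:2]-o;print('lane x,y',q@u,q@n)
M=R.from_euler('xyz',s['tcp_rot'],degrees=True).as_matrix()
t=o-105*u-45*n
print('target',t,M.T@np.array([*(t-s['position'][:2]),0])/10)
E
python3 chk.py; python3 -c "
from h import *
snap('scene','scene3')"
```

```text
5.45 [568.36167065 107.40968185  45.80214244] [-1.79995971e+02  9.51548640e-04  7.97293444e+01] 8.219615431608021 [-4.10299197  1.65891598  4.06990545]
lane x,y -120.22403804850111 -44.920781533506045
target [583.32376027 104.5965903 ] [-1.00300961e-02  1.52239137e+00 -1.06880990e-04]
```

View pics/scene3.png

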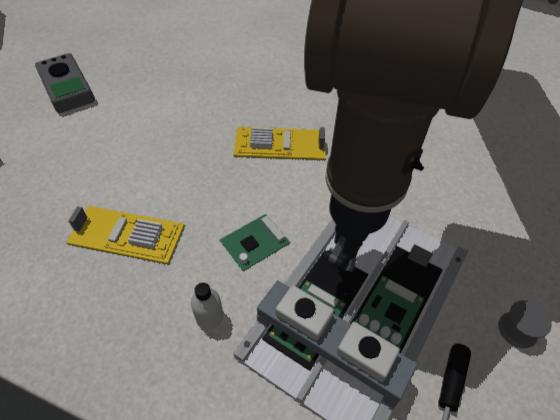

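The tray's front edge shows beyond the bridge near (285,350), and the tab is still held at (345,258). Finishing the last 15 mm slowly.

Request:
apply_moves --increments '[{"tx":0,"ty":0.4,"tz":0,"turn":0,"gripper":0.5},{"tx":0,"ty":0.4,"tz":0,"turn":0,"gripper":0.5},{"tx":0,"ty":0.3,"tz":0,"turn":0,"gripper":0.5},{"tx":0,"ty":0.2,"tz":0,"turn":0,"gripper":0.5},{"tx":0,"ty":0.2,"tz":0,"turn":0,"gripper":0.5},{"tx":0,"ty":0,"tz":0,"turn":0,"gripper":0.5},{"tx":0,"ty":0,"tz":0,"turn":0,"gripper":0.5}]'

```text
t: 6.08
position: [582.9, 104.8, 45.8]
tcp_rot: [180.0, -0.0, 79.7]
wrist_force: [-0.9, -1.4, 0.3]
opening: 8.6
```

```bash
cat >> chk.py <<'E'
# front edge of tray past bridge and its corners, in scanner frame
for nm in('scene','top'):
  p,d=snap(nm,f'{nm}_{int(s["t"]*100)}');P=cloud(nm,d)
  X=(P[...,:2]-o)@u;Y=(P[...,:2]-o)@n;Z=P[...,2]
  gray=p.mean(-1)
  for yc in(-70,-60,-45,-30,-20):
    m=(abs(Y-yc)<4)&(X>28)&(X<78)&(Z<25)&(Z>5)
    xs=X[m];g=gray[m];o_=np.argsort(xs);xs,g=xs[o_],g[o_]
    dark=xs[g<60]; print(nm,yc,len(xs),'darkmax',np.sort(dark)[-3:].round(1) if len(dark) else None,'brightmin',xs[g>90][:3].round(1))
  m=(Z>40)&(Z<50)&(X<-80)&(X>-230)&(abs(Y)<75)
  for k in comp(m)[:3]: print('tall',k.sum(),X[k].mean().round(1),Y[k].mean().round(1),X[k].min().round(1),X[k].max().round(1))
E
python3 chk.py
```

```text
6.0833 [582.89057607 104.77233053  45.77405969] [ 1.79966841e+02 -4.76122533e-03  7.97312849e+01] 8.597310137307915 [-0.89891719 -1.38638116  0.32916378]
lane x,y -105.45770932397299 -44.904945502729824
target [583.32376027 104.5965903 ] [-9.57037483e-03  4.57573939e-02  2.56860815e-05]
scene -70 236 darkmax [56.2 56.5 56.7] brightmin [43.1 44.4 45.2]
scene -60 232 darkmax [56.1 56.6 56.7] brightmin [56.  56.1 56.4]
scene -45 237 darkmax [56.7 56.7 56.9] brightmin [56.2 56.6 56.7]
scene -30 247 darkmax [56.6 56.7 56.7] brightmin [56.4 56.4 56.8]
scene -20 255 darkmax [56.4 56.5 57.1] brightmin [42.6 43.2 43.7]
tall 143 -189.8 43.6 -196.2 -185.1
tall 33 -103.6 -33.2 -115.4 -94.9
tall 1 -118.4 -34.1 -118.4 -118.4
top -70 54 darkmax [54.6 55.2 55.2] brightmin [44.4 44.8 45.3]
top -60 0 darkmax None brightmin []
top -45 0 darkmax None brightmin []
top -30 0 darkmax None brightmin []
top -20 0 darkmax None brightmin []
tall 63 -191.7 37.8 -196.1 -187.5
tall 37 -106.8 -56.6 -117.7 -96.9
tall 4 -122.6 -51.8 -125.3 -120.5
```

Request:
apply_moves --increments '[{"tx":0,"ty":0.1,"tz":0,"turn":0,"gripper":0.5},{"tx":0,"ty":0,"tz":0,"turn":0,"gripper":0.5},{"tx":0,"ty":0,"tz":0,"turn":0,"gripper":0.5}]'

```text
t: 6.43
position: [583.2, 104.7, 45.8]
tcp_rot: [-180.0, 0.0, 79.7]
wrist_force: [-2.9, 0.2, 4.8]
opening: 8.6
```

```bash
cat >> chk.py <<'E'
  for yc in(-60,-45,-30,30,60):
    m=(abs(Y-yc)<4)&(X>28)&(X<120)&(Z>5.5)
    if m.sum(): print('base end',yc,np.sort(X[m])[-4:].round(1))
E
python3 chk.py
```

```text
6.4333 [583.24657113 104.69526222  45.8149384 ] [-1.79972112e+02  5.51027505e-03  7.97318831e+01] 8.615172609609534 [-2.94433875  0.1528307   4.79192971]
lane x,y -105.0936606392234 -44.91680146468292
target [583.32376027 104.5965903 ] [-8.33323031e-03  9.35416350e-03 -3.75155335e-06]
scene -70 231 darkmax [56.7 56.9 57. ] brightmin [42.5 43.4 44.1]
scene -60 236 darkmax [56.4 56.4 56.5] brightmin [56.5 56.6 57.4]
scene -45 240 darkmax [56.8 56.8 56.8] brightmin [56.3 57.3 57.5]
scene -30 247 darkmax [56.8 57.  57.1] brightmin [56.8 57.2 57.7]
scene -20 251 darkmax [56.7 56.7 56.7] brightmin [42.6 43.3 43.6]
tall 144 -189.8 43.7 -196.6 -185.3
tall 38 -104.1 -33.2 -114.5 -95.0
tall 1 -116.5 -34.0 -116.5 -116.5
base end -60 [80.  80.2 80.2 80.3]
base end -45 [79.8 79.9 80.  80. ]
base end -30 [80. 80. 80. 80.]
base end 30 [80.1 80.2 80.3 80.4]
base end 60 [67.5 68.3 68.8 69.2]
top -70 57 darkmax [54.5 54.5 54.9] brightmin [44.  45.2 45.7]
top -60 0 darkmax None brightmin []
top -45 0 darkmax None brightmin []
top -30 0 darkmax None brightmin []
top -20 0 darkmax None brightmin []
tall 68 -191.8 38.3 -196.1 -187.5
tall 36 -106.7 -56.6 -117.4 -97.4
tall 6 -123.0 -51.0 -124.5 -120.1
```

The front edge is at about 57 mm (58 is centred) and the TCP shows the tab at −105.1. I'll add half a millimetre, then release and lift.

Request:
apply_moves --increments '[{"tx":0,"ty":0.08,"tz":0,"turn":0,"gripper":0.5},{"tx":0,"ty":0,"tz":0,"turn":0,"gripper":0.5},{"tx":0,"ty":0,"tz":0,"turn":0,"gripper":0.5},{"tx":0,"ty":0,"tz":0,"turn":0,"gripper":1.5},{"tx":0,"ty":0,"tz":0,"turn":0,"gripper":2.5},{"tx":0,"ty":0,"tz":0,"turn":0,"gripper":3.5},{"tx":0,"ty":0,"tz":0,"turn":0,"gripper":4},{"tx":0,"ty":0,"tz":0,"turn":0,"gripper":4},{"tx":0,"ty":0,"tz":0,"turn":0,"gripper":4}]'

```text
t: 7.28
position: [584.4, 104.5, 45.8]
tcp_rot: [180.0, -0.0, 79.7]
wrist_force: [0.8, 0.8, 0.5]
opening: 40.1
```

Request:
apply_moves --increments '[{"tx":0,"ty":0,"tz":-0.3,"turn":0,"gripper":4},{"tx":0,"ty":0,"tz":-0.8,"turn":0,"gripper":4},{"tx":0,"ty":0,"tz":-1.2,"turn":0,"gripper":4},{"tx":0,"ty":0,"tz":-1.5,"turn":0,"gripper":4},{"tx":0,"ty":0,"tz":-1.5,"turn":0,"gripper":4},{"tx":0,"ty":0,"tz":-2,"turn":0,"gripper":4},{"tx":0,"ty":0,"tz":-2,"turn":0,"gripper":4},{"tx":0,"ty":-1.5,"tz":-2,"turn":0,"gripper":4},{"tx":0,"ty":-2,"tz":-2,"turn":0,"gripper":4},{"tx":0,"ty":-2,"tz":-2,"turn":0,"gripper":4},{"tx":0,"ty":-2,"tz":-1,"turn":0,"gripper":4},{"tx":0,"ty":0,"tz":0,"turn":0,"gripper":4}]'

```text
t: 8.28
position: [508.2, 118.4, 212.0]
tcp_rot: [179.9, -0.1, 79.8]
wrist_force: [1.5, 0.6, 0.6]
opening: 40.2
```

```bash
python3 chk.py; ls pics
```

```text
8.2833 [508.24925571 118.39195405 212.04025745] [ 1.79895601e+02 -5.05255756e-02  7.97633637e+01] 40.18577378185564 [1.47181192 0.63934849 0.57575334]
lane x,y -181.33142481849734 -44.91704741834911
target [583.32376027 104.5965903 ] [-0.02339793  7.63309849  0.01388769]
scene -70 230 darkmax [57.7 57.8 57.9] brightmin [45.7 57.4 57.6]
scene -60 235 darkmax [57.7 57.9 58.4] brightmin [57.7 58.4 58.5]
scene -45 235 darkmax [57.9 58.  58.2] brightmin [57.7 57.8 58.3]
scene -30 255 darkmax [57.7 57.8 58. ] brightmin [57.8 58.  58.4]
scene -20 254 darkmax [57.7 57.9 58.1] brightmin [43.3 44.3 45.4]
tall 145 -189.8 43.5 -196.7 -184.9
tall 142 -104.1 -45.2 -110.4 -99.1
base end -60 [79.9 80.  80.1 80.4]
base end -45 [80.  80.1 80.1 80.4]
base end -30 [80.  80.2 80.3 80.5]
base end 30 [80.2 80.2 80.3 80.4]
base end 60 [68.  68.4 68.5 69.6]
top -70 62 darkmax [54.3 55.3 56.2] brightmin [44.1 44.5 45.1]
top -60 42 darkmax None brightmin [53.7 54.8 61. ]
top -45 45 darkmax None brightmin [52.7 52.9 53.7]
top -30 50 darkmax [55.4 55.4] brightmin [52.  52.5 53. ]
top -20 47 darkmax None brightmin [52.2 52.3 52.7]
tall 96 -105.9 -46.0 -110.6 -100.6
base end -60 [77.2 78.2 78.6 79.3]
base end -45 [77.3 78.3 78.5 80.5]
base end -30 [77.8 78.4 78.9 79.7]
base end 30 [78.4 79.5 79.6 79.9]
crop1.png
h1.png
scene0.png
scene1.png
scene2.png
scene2c.png
scene3.png
scene_608.png
scene_643.png
scene_828.png
top0.png
top_608.png
top_643.png
top_828.png
```

View pics/scene_828.png

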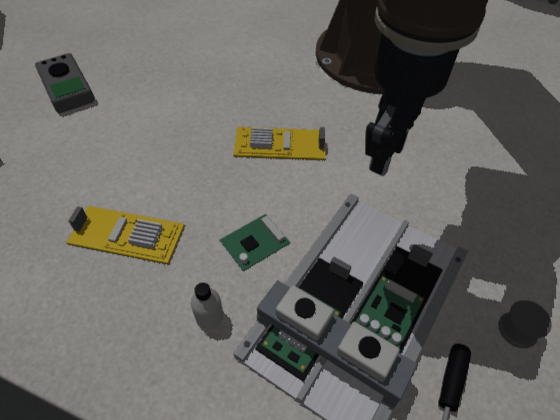

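The pushed tray is under the bridge, with its front at (285,355) and its tab free at (340,268). The can tray's tab is still at (420,257), and the gripper is clear at (380,150). Handing in.

```bash
python3 -c "
from plant import *
job_done(); print(read_state()['t'])"
```

```text
the job is handed in; nothing more can be done
the job is handed in; nothing more can be done
```

I pinched the tab of the black tray with the square finned heat sink (right lane) and pushed it about 97 mm along its lane. I then released it, lifted clear, and handed the job in at about 8.4 s.

**Last checks:**
- **Centring:** the scene camera put the tray's front edge at 58.0 mm in the scanner frame, where centred is 58, with the base end reading 80 as it should.
- **Disagreement:** the tab's position should be −105 mm. It read −104.1 from the scene camera and −105.9 from the top camera, and the top camera's front-edge readings were sparse and a few millimetres short. I trusted the scene camera's edge, so I take the board as centred to within about 1 mm.
- **Other things:** the can tray's tab stayed at the same place to within 0.2 mm while I pushed and released. The yellow trays and the loose board look untouched in the picture, and the largest wrist force reported after any move was about 8 N.

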